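# Post the tall stone box into the drop safe

### The job

At the gem counter, put the tall square stone box away in the grey drop safe: push it down through the sprung flap in the safe's top, so that it drops inside and the flap snaps shut behind it. Leave the tall round jar standing where it is.

Things in the scene. Friction and masses are not known exactly. Their poses are not given: they have to be found in the camera images.
- stone_box_center (a point): Centre of the tall square stone box, a loose upright box 40 x 40 mm and 85 mm tall, about 200 g, black foot, clear band with a stone in it, grey lid. The only box that is both square and tall; the low square box and the low round jar near it are 42 mm tall. This point is half-way up, 42.5 mm above its underside; z up, x and y square to its side faces. Sides are at least 50 mm from its neighbours.
- mouth (a point): Centre of the mouth in the top of the fixed drop safe, a grey steel box 200 mm (along x) x 240 mm (along y) x 200 mm tall. The point is level with the safe's top, 200 mm above the table; z up. The mouth is an opening 95 mm along x by 140 mm along y with a thin dark frame, closed by the steel flap. The long way (y) leaves room for gripper fingers that close along y to enter with the box and open. Sheet 4 mm thick; hollow inside, floor 196 mm below the mouth.
- flap (a joint): The flap in the mouth, a 3 mm steel plate flush with the safe's top, hinged along the mouth's long edge on its -x side and swinging down. 0 = shut, grows as it opens, 1.45 rad = stop. A spring shuts it (about 0.12 N m, nearly constant): the box's weight alone set on it does not open it; pressing the box down takes about 5 N at mid-mouth, much more near the hinge. With the box pushed some 70 mm below the mouth and let go, it falls in and the flap snaps shut.
- round_jar_center (a point): Centre of the tall round jar, a look-alike of the stone box but round: diameter 44 mm, 85 mm tall, about 200 g. It is to stay standing. The point is half-way up; z up.

How it is judged:
By the outcome, as a careful person would: the job done as asked, in the order asked, and still so for the second after the job is handed in, with the robot touching nothing.
It also fails if it takes over 45 s, if anything falls off the work surface, if the arm or the gripper's body presses on something with over 40 N, if the wrist force passes 120 N, or if a joint passes its speed limit or range.

### The arm

A 7-joint arm with a two-finger parallel gripper is mounted at the origin on the work surface. World frame = base frame: x ahead of the robot, y to its left, z up, the work surface at z = 0. Lengths are in m, angles in rad, forces in N, time in s.
With the tool pointing down it reaches from about 0.425 to 1.025 m from the base axis. Payload 9.4 kg.
Tool frame: the origin (TCP) lies at the very end of the fingers, on their centre line; the grasp point (between the pads) lies 19 mm behind it (pinch_z is the z of the grasp point in the tool frame, in m); z points along the fingers, y is the direction in which the jaws open and shut (so a half turn about z gives the same grasp; the last joint's range is limited). The gripper opens to 85 mm and grips with 20 to 120 N. Pads are 22 mm wide; open, the fingers measure 114 mm over their backs; the gripper's body (76 mm by 85 mm) begins 54 mm behind the grasp point. The pads swing forward as they close: fully open they stand 13 mm farther back than shut.
Start: joints at [-1.188, 0.599, -0.003, 1.599, 0.002, 0.943, -0.08], TCP at [0.322, 0.65, 0.231] pointing down, gripper open.
Joint ranges: [-2.57, 2.57], [-0.35, 1.97], [-1.29, 1.29], [0.11, 2.56], [-1.05, 4.19], [0.11, 1.86], [-2.63, 2.63]. Speed limits (rad/s): [2.22, 2.22, 3.01, 3.01, 3.14, 3.14, 3.14].

### API

Orientations are given as a rotation vector (axis times angle).
In Python, from bench import get_state, capture, close_job, pinch_z gives the robot as it stands. The module is installed in compiled form; this text tells all that it offers.
- The arm moves only by the tool step_arm, never from a script. Its argument "moves" is a list of rows, each a list of 7 numbers: the shift along the world's x, y, z in units of 0.02 m (1.0 is 0.02 m), then the turn, a rotation vector about the world's x, y, z in units of 0.1 rad (1.0 is 0.1 rad), then the opening, from -1 (shut) to 1 (fully open). In form: [[tx, ty, tz, rx, ry, rz, gripper], ...]. A call has exactly 8 rows; each row shifts and turns the pose as measured when the row begins; what a row does not reach is not made up. A row lasts 1/8 s, in which the tool goes at most 62.5 mm and 10.7 degrees, less where a joint would pass 70% of its speed; a pose out of reach is approached as far as the arm can. A call with a number of a shift or a turn outside -1 to 1 is refused whole. A call with a gripper value outside its range is refused whole. The fingers move at their own pace and stop on an object; "grip_force" is the grip in N (left out, the last holds). Time passes only in rows, so rows that do not move let the fingers close, or fill a call up. It gives the time, the measured TCP pose, the force and the opening at its end, in the units of the state.
- get_state(): the state, without advancing time (a new reading comes with each control period).
- capture(name): name is "scene" or "top" or "wrist"; returns a dict with "frame" (384x512x3 uint8, red, green, blue), "camera_matrix" (3x3 intrinsics, pixels), "R" (3x3) and "t" (3): a world point X has camera coordinates R X + t; the wrist camera has in their place "T_tool_cam" (4x4, takes a point from camera to tool coordinates, whose origin is the TCP and whose axes are the flange's). Camera axes: x right, y down, z forward; pixel columns grow to the right and rows downward; lengths in m; the calibration is good to about 2 mm. The wrist camera is an equidistant fisheye: a pixel r from the principal point sees the ray r / f radians off the axis. A picture is of the moment at which its call begins: read the wrist's pose just before it. There is no depth.
- close_job(): hands the job in, once; it reports no verdict.
The state is a dict: "t": time; "joint_positions": joint angles; "qvel": joint speeds; "tau": joint torques, N m; "tool_pos": TCP position; "ee_rot": TCP orientation; "contact_force": force on the tool from outside, world axes, zero at the start; "wrist_torque": the same for the moment, N m; "opening": finger opening in m.
Only numpy, scipy, OpenCV 4.12 (cv2) and the standard library are available. Lean on these libraries where they do the work, as an engineer would, in place of code of your own. Each camera call takes 0.05 s, during which the arm holds its last target. There are 200 camera calls.

## Working session

There is one attempt and no reset: what is moved stays moved. The work goes in short steps, Python scripts to look and compute and a tool call to move; the robot and the scene stay as the last step left them, time stands still between calls to the robot, and variables do not carry over. Pictures are saved under pics/ and viewed, about 8 in all and at most 12, crops included, and the job is handed in when it is done.

Besides the shell and the picture viewer there is one more tool, called after ">>>" as name([rows], argument=value, ...), one row to a line, values as JSON. step_arm: Moves the arm, as the interface text tells. Its arguments: {"type":"object","properties":{"moves":{"type":"array","items":{"type":"array","items":{"type":"number","minimum":-1,"maximum":1}}},"grip_force":{"type":"number"}},"required":["moves"]}

```bash
mkdir -p pics; cat > h.py <<'E'
import numpy as np, cv2
from bench import get_state, capture, pinch_z
def ray(c,u,v):
    d=np.linalg.inv(c["camera_matrix"])@np.array([u,v,1.]); R=np.array(c["R"]);t=np.array(c["t"])
    return -R.T@t, R.T@d
def onz(c,u,v,z):
    o,d=ray(c,u,v); return o+d*(z-o[2])/d[2]
def proj(c,X):
    p=np.array(c["camera_matrix"])@(np.array(c["R"])@np.array(X)+np.array(c["t"])); return p[:2]/p[2]
E
python3 - <<'E'
from h import *
s=get_state(); print({k:np.round(v,3) for k,v in s.items()}, pinch_z)
ims=[]
for n in("top","scene"):
    c=capture(n); np.save(f"{n}.npy",c,allow_pickle=True); o,d=ray(c,256,192); print(n,o,d)
    cv2.imwrite(f"pics/{n}0.png",cv2.resize(c["frame"][...,::-1],(768,576)))
E
```

```text
{'t': np.float64(0.0), 'joint_positions': array([-1.188,  0.6  , -0.003,  1.6  ,  0.002,  0.943, -0.08 ]), 'qvel': array([-0.001,  0.001,  0.   , -0.001, -0.001,  0.001, -0.002]), 'tau': array([ 1.0000e-03, -7.7647e+01,  1.5650e+00, -2.5800e+01,  1.2000e-02,
        9.0000e-03, -0.0000e+00]), 'tool_pos': array([0.322, 0.649, 0.23 ]), 'ee_rot': array([-7.160e-01, -3.059e+00,  2.000e-03]), 'contact_force': array([ 0.343, -0.619, -0.296]), 'wrist_torque': array([0.065, 0.035, 0.031]), 'opening': np.float64(0.085)} -0.0187
top [0.42580286 0.01374241 0.87792129] [ 0.14537302 -0.03907921 -0.9886866 ]
scene [ 1.39249592 -0.19281433  0.71110003] [-0.81500488  0.17892304 -0.55115764]
```

View pics/top0.png

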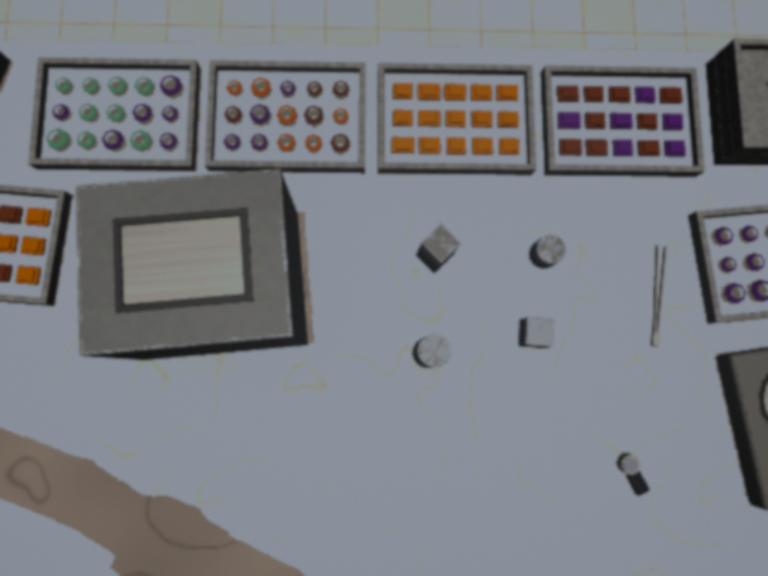

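View pics/scene0.png

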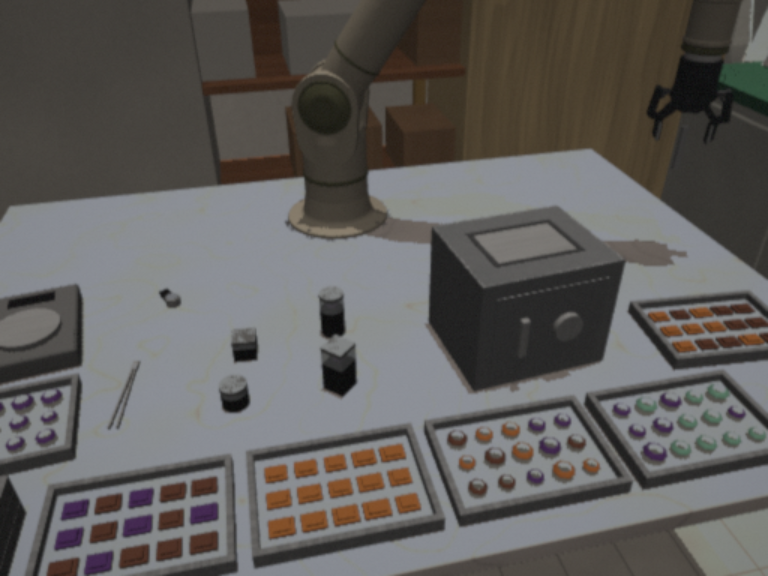

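The top view (1.5x scale) shows the tall square box at about (440,247), turned, and the tall jar at (433,350). The safe's mouth is near (183,260), hinge on the robot side. I'll segment the lid and the flap.

```bash
python3 - <<'E'
from h import *
c=np.load("top.npy",allow_pickle=True).item(); f=c["frame"]
b=cv2.resize(f[140:190,265:320,::-1],None,fx=7,fy=7,interpolation=cv2.INTER_CUBIC)
a=cv2.resize(f[105:245,45:210,::-1],None,fx=2.5,fy=2.5,interpolation=cv2.INTER_CUBIC)
o=np.zeros((360,800,3),np.uint8); o[:350,:385]=b; o[:350,388:800]=a[:350]
cv2.imwrite("pics/c1.png",o)
# flap: bright quad within safe
m=np.zeros(f.shape[:2],np.uint8); g=cv2.cvtColor(f,cv2.COLOR_RGB2GRAY)
m[140:208,78:166]=(g[140:208,78:166]>125)*255
n,l,st,ce=cv2.connectedComponentsWithStats(m); i=1+st[1:,4].argmax()
cn=cv2.findContours((l==i).astype(np.uint8),0,2)[0][0]; r=cv2.minAreaRect(cn); print(r)
P=np.array([onz(c,*p,.2) for p in cv2.boxPoints(r)]); print(P.round(4),P.mean(0), [np.linalg.norm(P[k]-P[k-1]) for k in range(4)])
for k in range(4):
  d=P[k]-P[k-1]; print(np.degrees(np.arctan2(d[1],d[0])))
print(g[150:180,275:315:2])
E
```

```text
((120.80345916748047, 173.14138793945312), (49.910335540771484, 79.14234161376953), 85.2363510131836)
[[0.5951 0.2961 0.2   ]
 [0.6082 0.1595 0.2   ]
 [0.5198 0.1492 0.2   ]
 [0.5076 0.2834 0.2   ]] [0.5576599  0.22204826 0.2       ] [np.float64(0.08844069524990066), np.float64(0.1372417665884273), np.float64(0.08904979844001558), np.float64(0.1347799766294125)]
8.266628886421964
-84.5250559310384
-173.33857842705277
95.17950651385405
[[143 144 143 144 144 144 143 143 137 118 127 142 144 144 144 144 142 143
  144 144]
 [144 143 144 143 143 143 144 141 127 106 115 137 144 144 143 145 144 143
  143 144]
 [143 144 144 144 144 143 143 137 115 101 111 128 142 144 143 144 143 143
  143 144]
 [144 144 144 143 144 144 143 126 104 100 106 115 136 143 144 144 143 143
  144 143]
 [144 144 144 143 144 145 138 117  99  98 100 103 126 142 144 143 144 143
  143 143]
 [143 143 144 143 144 143 131 111  99  97  99  97 112 136 143 143 145 143
  143 144]
 [143 144 145 143 143 139 125 109  98  98  99  97 101 125 142 143 142 144
  144 144]
 [143 144 142 144 142 133 120 110 100 102 106 101  98 112 138 143 
[... 1189 characters left out ...]
 143 144
  144 144]
 [144 137  93  39  33  34  40  49  84 104 104  78  96 138 143 144 144 143
  145 143]
 [144 142 122  57  33  31  37  44  64 102  96  69 123 143 144 143 144 144
  144 144]
 [144 144 139  93  37  32  34  39  48  86  77  86 136 144 144 144 143 144
  143 144]
 [144 144 142 122  58  33  33  37  44  60  71 117 141 143 144 144 142 144
  144 143]
 [145 144 145 138  92  38  31  34  39  47  96 137 144 144 143 144 144 144
  144 144]
 [145 144 144 143 122  59  33  33  36  62 124 142 145 143 144 143 144 144
  144 144]
 [143 143 143 144 138  92  38  32  38  91 138 144 144 144 144 144 144 144
  144 144]
 [143 142 143 144 144 123  59  34  56 116 143 143 144 144 144 143 144 144
  143 144]]
```

View pics/c1.png

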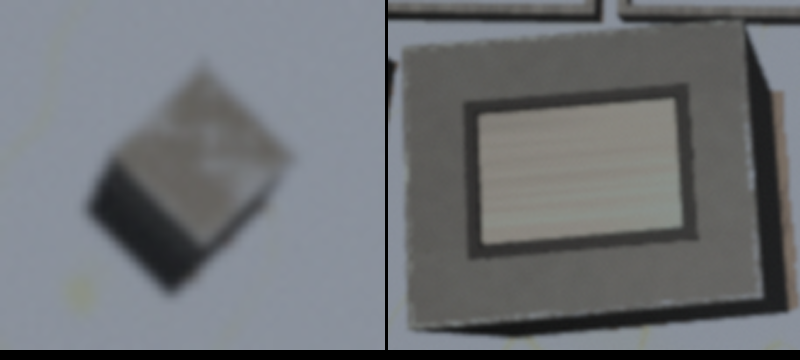

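```bash
python3 - <<'E'
from h import *
from scipy.spatial.transform import Rotation as Ro
c=np.load("top.npy",allow_pickle=True).item()
q=[(203,67),(293,157),(200,250),(113,157)]
P=np.array([onz(c,(x+.5)/7-.5+265,(y+.5)/7-.5+140,.085) for x,y in q]);print(P.round(4),P.mean(0))
for k in range(4):
  d=P[k]-P[k-1]; print(np.linalg.norm(d),np.degrees(np.arctan2(d[1],d[0])))
# safe outer corners, crop at 2.5x offset (45,105), x0=388
q=[(403,47),(742,22),(761,297),(411,327)]
S=np.array([onz(c,(x-388+.5)/2.5-.5+45,(y+.5)/2.5-.5+105,.2) for x,y in q]);print(S.round(4),S.mean(0))
for k in range(4):
  d=S[k]-S[k-1]; print(np.linalg.norm(d),np.degrees(np.arctan2(d[1],d[0])))
s=get_state(); print(Ro.from_rotvec(s["ee_rot"]).as_matrix().round(3))
# jar top px
print("jar",onz(c,433/1.5,350/1.5,.085), "lowr",onz(c,548/1.5,250/1.5,.042),"lowsq",onz(c,539/1.5,332/1.5,.042))
E
```

```text
[[ 0.6329 -0.0957  0.085 ]
 [ 0.6058 -0.122   0.085 ]
 [ 0.5776 -0.0941  0.085 ]
 [ 0.6053 -0.0687  0.085 ]] [ 0.60539047 -0.09511724  0.085     ]
0.03857609191756205 -44.47449298392238
0.03777411914978532 -135.8317301294268
0.0396918726450461 135.2013026770436
0.03759269525990103 42.4607708064542
[[0.6454 0.3493 0.2   ]
 [0.6665 0.1116 0.2   ]
 [0.4702 0.0936 0.2   ]
 [0.449  0.3291 0.2   ]] [0.55780676 0.22089388 0.2       ]
0.19739542993528825 5.848590191705199
0.23856828976376046 -84.91987511973862
0.19714830626419239 -174.7423826355881
0.23653169505560126 95.13591485957409
[[-0.896  0.444 -0.   ]
 [ 0.444  0.896 -0.001]
 [-0.    -0.001 -1.   ]]
jar [ 0.45870881 -0.08339771  0.085     ] lowr [ 0.60613673 -0.25856227  0.042     ] lowsq [ 0.48654361 -0.24074485  0.042     ]
```

>>> step_arm([
  [0.38,-1,0.5,0,0,-0.1,1],
  [0.38,-1,0.5,0,0,-0.1,1],
  [0.38,-1,0.5,0,0,-0.1,1],
  [0.38,-1,0.5,0,0,-0.1,1],
  [0.38,-1,0.5,0,0,-0.1,1],
  [0.38,-1,0.5,0,0,-0.1,1],
  [0.38,-1,0.5,0,0,-0.1,1],
  [0.38,-1,0.5,0,0,-0.1,1],
])

```text
t: 1.1
tool_pos: [0.3867, 0.4771, 0.3157]
ee_rot: [0.848, 3.025, -0.003]
contact_force: [-0.5, -0.3, -0.0]
opening: 0.0854
```

>>> step_arm([
  [0.38,-1,0,0,0,-0.1,1],
  [0.38,-1,0,0,0,-0.1,1],
  [0.38,-1,0,0,0,-0.1,1],
  [0.38,-1,0,0,0,-0.1,1],
  [0.38,-1,0,0,0,-0.1,1],
  [0.38,-1,0,0,0,-0.1,1],
  [0.38,-1,0,0,0,-0.1,1],
  [0.38,-1,0,0,0,-0.1,1],
])

```text
t: 2.1
tool_pos: [0.4515, 0.3056, 0.3155]
ee_rot: [0.977, 2.986, -0.004]
contact_force: [-0.4, 0.1, -0.7]
opening: 0.0853
```

>>> step_arm([
  [0.38,-1,0,0,0,-0.1,1],
  [0.38,-1,0,0,0,-0.1,1],
  [0.38,-1,0,0,0,-0.1,1],
  [0.38,-1,0,0,0,-0.1,1],
  [0.38,-1,0,0,0,-0.1,1],
  [0.38,-1,0,0,0,-0.1,1],
  [0.38,-1,0,0,0,-0.1,1],
  [0.38,-1,0,0,0,-0.1,1],
])

```text
t: 3.1
tool_pos: [0.5166, 0.1342, 0.3156]
ee_rot: [1.104, 2.941, -0.003]
contact_force: [0.4, -0.3, -0.3]
opening: 0.0853
```

>>> step_arm([
  [0.38,-1,-0.5,0,0,-0.1,1],
  [0.38,-1,-0.5,0,0,-0.1,1],
  [0.38,-1,-0.5,0,0,-0.1,1],
  [0.38,-1,-0.5,0,0,-0.1,1],
  [0.38,-1,-0.5,0,0,-0.1,1],
  [0.38,-1,-0.5,0,0,-0.1,1],
  [0.38,-1,-0.5,0,0,-0.1,1],
  [0,0,-0.5,0,0,-0.1,1],
])

```text
t: 4.1
tool_pos: [0.574, -0.0183, 0.2337]
ee_rot: [1.231, 2.887, -0.002]
contact_force: [-0.2, -0.2, -0.6]
opening: 0.0855
```

```bash
cat >> h.py <<'E'
def rep(tx,ty,tz,yaw):
    from scipy.spatial.transform import Rotation as Ro
    s=get_state(); M=Ro.from_rotvec(s["ee_rot"]).as_matrix(); a=np.degrees(np.arctan2(M[1,1],M[0,1]))
    p=s["tool_pos"]
    print("t",s["t"],"pos",np.round(p,4),"yaw",a,"tilt",M[:,2].round(4),"F",np.round(s["contact_force"],1),"open",s["opening"])
    d=(yaw-a+90)%180-90
    print("units to go",((np.array([tx,ty,tz])-p)/.02).round(2),"turn",np.radians(d)/.1, "q",np.round(s["joint_positions"],2))
E
python3 -c "
from h import *
rep(.605,-.095,.15,44.3)"
```

```text
t 4.1 pos [ 0.574  -0.0183  0.2337] yaw 43.82917945071287 tilt [ 0.0021 -0.0026 -1.    ] F [-0.2 -0.2 -0.6] open 0.08553073879398058
units to go [ 1.55 -3.84 -4.18] turn 0.08217368771108585 q [-0.22  0.42  0.22  1.96 -0.12  0.77  0.83]
```

>>> step_arm([
  [0.3,-0.8,-0.5,0,0,0.08,1],
  [0.3,-0.8,-0.5,0,0,0,1],
  [0.3,-0.8,-0.5,0,0,0,1],
  [0.3,-0.7,-0.5,0,0,0,1],
  [0.2,-0.5,-0.5,0,0,0,1],
  [0.1,-0.2,-0.5,0,0,0,1],
  [0,0,-0.5,0,0,0,1],
  [0,0,-0.2,0,0,0,1],
])

```text
t: 5.1
tool_pos: [0.6047, -0.0956, 0.1538]
ee_rot: [1.218, 2.896, -0.001]
contact_force: [0.1, -0.8, -0.3]
opening: 0.0853
```

```bash
python3 - <<'E'
from h import *
from scipy.spatial.transform import Rotation as Ro
rep(.605,-.095,.043,44.3)
s=get_state(); c=capture("wrist"); f=c["frame"][...,::-1].copy(); T=np.array(c["T_tool_cam"]); K=np.array(c["camera_matrix"])
R=Ro.from_rotvec(s["ee_rot"]).as_matrix()
a=np.radians(44.3)
for z in(.085,0):
  pts=[]
  for i,j in((1,1),(1,-1),(-1,-1),(-1,1)):
    X=np.array([.605+.02*(i*np.cos(a)-j*np.sin(a)),-.095+.02*(i*np.sin(a)+j*np.cos(a)),z])
    x=np.linalg.inv(T)@np.r_[R.T@(X-s["tool_pos"]),1]; r=np.hypot(x[0],x[1]); th=np.arctan2(r,x[2])
    pts.append([K[0,0]*th*x[0]/r+K[0,2],K[1,1]*th*x[1]/r+K[1,2]])
  cv2.polylines(f,[np.int32(np.round(pts))],True,(0,255,0) if z else (0,0,255),1)
print(T.round(3))
cv2.imwrite("pics/w1.png",cv2.resize(f,(768,576)))
E
```

```text
t 5.1 pos [ 0.6047 -0.0956  0.1538] yaw 44.38980507658413 tilt [-1.e-04 -3.e-04 -1.e+00] F [ 0.1 -0.8 -0.3] open 0.08525877437969427
units to go [ 0.01  0.03 -5.54] turn -0.01567394271398689 q [-0.06  0.56  0.18  1.94 -0.16  0.65  1.  ]
[[-0.001 -0.959 -0.283  0.073]
 [ 1.    -0.001 -0.     0.   ]
 [ 0.    -0.283  0.959 -0.142]
 [ 0.     0.     0.     1.   ]]
```

View pics/w1.png

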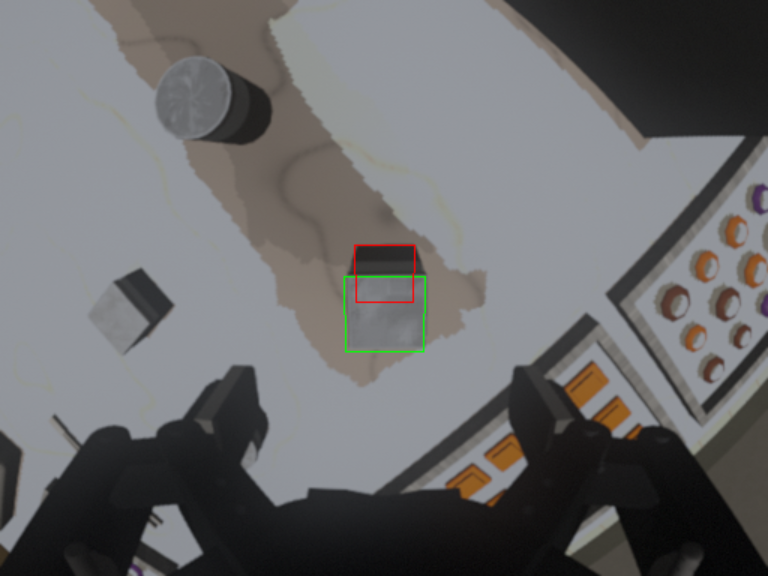

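The predicted outline (lid at about (385,313)) sits on the box seen by the wrist camera, so I descend and grip.

>>> step_arm([
  [0,0,-0.8,0,0,0,1],
  [0,0,-0.8,0,0,0,1],
  [0,0,-0.8,0,0,0,1],
  [0,0,-0.8,0,0,0,1],
  [0,0,-0.8,0,0,0,1],
  [0,0,-0.7,0,0,0,1],
  [0,0,-0.5,0,0,0,1],
  [0,0,-0.2,0,0,0,1],
], grip_force=50)

```text
t: 6.15
tool_pos: [0.6044, -0.0945, 0.0377]
ee_rot: [-1.215, -2.896, 0.0]
contact_force: [-0.7, -0.3, 0.3]
opening: 0.0853
```

>>> step_arm([
  [0,0,0,0,0,0,-1],
  [0,0,0,0,0,0,-1],
  [0,0,0,0,0,0,-1],
  [0,0,0,0,0,0,-1],
  [0,0,0,0,0,0,-1],
  [0,0,0,0,0,0,-1],
  [0,0,0,0,0,0,-1],
  [0,0,0.3,0,0,0,-1],
])

```text
t: 7.15
tool_pos: [0.6046, -0.0945, 0.0446]
ee_rot: [1.215, 2.897, 0.0]
contact_force: [0.2, 0.0, -1.8]
opening: 0.0396
```

>>> step_arm([
  [0,0,0.6,0,0,0,-1],
  [0,0,1,0,0,0,-1],
  [0,0,1,0,0,0,-1],
  [0,0,1,0,0,0,-1],
  [0,0,1,0,0,0,-1],
  [0,0,1,0,0,0,-1],
  [0,0,1,0,0,0,-1],
  [0,0,1,0,0,0,-1],
])

```text
t: 8.15
tool_pos: [0.6036, -0.0946, 0.2071]
ee_rot: [1.216, 2.895, 0.001]
contact_force: [-0.0, 0.3, -2.5]
opening: 0.0395
```

>>> step_arm([
  [0,0.4,1,0,0,0.4,-1],
  [-0.1,0.7,1,0,0,0.5,-1],
  [-0.1,0.9,1,0,0,0.5,-1],
  [-0.1,0.9,0.4,0,0,0.5,-1],
  [-0.1,0.9,0,0,0,0.5,-1],
  [-0.1,0.9,0,0,0,0.5,-1],
  [-0.1,0.9,0,0,0,0.5,-1],
  [-0.1,0.9,0,0,0,0.5,-1],
])

```text
t: 9.15
tool_pos: [0.587, 0.0397, 0.281]
ee_rot: [0.607, 3.078, 0.003]
contact_force: [-0.6, -0.2, -1.1]
opening: 0.0396
```

```bash
python3 -c "
from h import *
rep(.564,.222,.265,95.2)"
```

```text
t 9.15 pos [0.587  0.0397 0.281 ] yaw 67.68527107846059 tilt [ 0.0043  0.0011 -1.    ] F [-0.6 -0.2 -1.1] open 0.03956873162981832
units to go [-1.15  9.12 -0.8 ] turn 4.8022261247457125 q [-0.24  0.38  0.1   1.87 -0.05  0.89  1.07]
```

>>> step_arm([
  [-0.1,0.9,0,0,0,0.5,-1],
  [-0.1,0.9,0,0,0,0.5,-1],
  [-0.1,0.9,0,0,0,0.5,-1],
  [-0.1,0.9,0,0,0,0.5,-1],
  [-0.1,0.9,0,0,0,0.5,-1],
  [-0.1,0.9,0,0,0,0.5,-1],
  [-0.1,0.9,0,0,0,0.5,-1],
  [-0.1,0.7,0,0,0,0.5,-1],
])

```text
t: 10.15
tool_pos: [0.5696, 0.1902, 0.2804]
ee_rot: [-0.062, 3.138, 0.004]
contact_force: [-0.6, -0.2, -2.2]
opening: 0.0394
```

>>> step_arm([
  [-0.1,0.9,0,0,0,0.4,-1],
  [-0.1,0.5,0,0,0,0,-1],
  [0,0.2,0,0,0,0,-1],
  [0,0,0,0,0,0,-1],
  [0,0,0,0,0,0,-1],
  [0,0,0,0,0,0,-1],
  [0,0,0,0,0,0,-1],
  [0,0,0,0,0,0,-1],
])

```text
t: 11.15
tool_pos: [0.5656, 0.2232, 0.2803]
ee_rot: [-0.127, 3.136, 0.002]
contact_force: [0.9, 0.0, -2.3]
opening: 0.0395
```

```bash
python3 - <<'E'
from h import *
rep(.564,.222,.238,95.2)
t=capture("top"); c=capture("scene")
a=cv2.resize(t["frame"][90:260,30:230,::-1],None,fx=2,fy=2,interpolation=cv2.INTER_CUBIC)
b=cv2.resize(c["frame"][60:260,260:450,::-1],None,fx=2,fy=2,interpolation=cv2.INTER_CUBIC)
o=np.zeros((400,784,3),np.uint8); o[:340,:400]=a; o[:400,402:782]=b
cv2.imwrite("pics/s2.png",o)
E
```

```text
t 11.15 pos [0.5656 0.2232 0.2803] yaw 94.6458646016999 tilt [ 0.0027  0.0016 -1.    ] F [ 0.9  0.  -2.3] open 0.039509105546871544
units to go [-0.08 -0.06 -2.11] turn 0.09671487202187012 q [-0.44  0.41 -0.05  1.82  0.02  0.91  1.16]
```

View pics/s2.png

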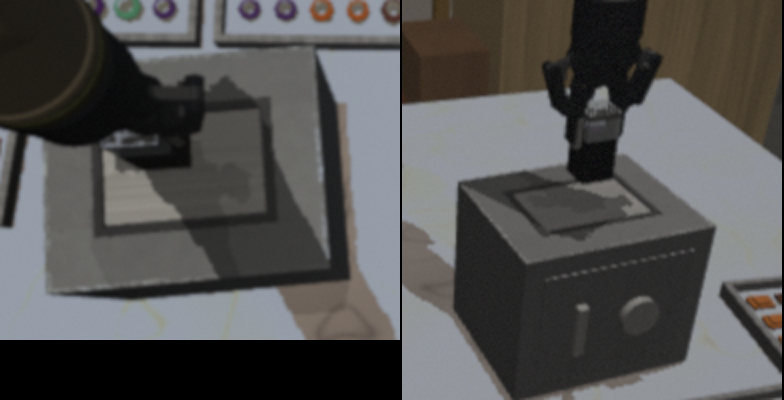

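The box hangs upright, held near its lid above the mouth. Now I press down and watch the force.

>>> step_arm([
  [-0.08,-0.06,-0.5,0,0,0.1,-1],
  [0,0,-0.5,0,0,0,-1],
  [0,0,-0.5,0,0,0,-1],
  [0,0,-0.5,0,0,0,-1],
  [0,0,-0.4,0,0,0,-1],
  [0,0,-0.4,0,0,0,-1],
  [0,0,-0.4,0,0,0,-1],
  [0,0,-0.4,0,0,0,-1],
])

```text
t: 12.25
tool_pos: [0.5649, 0.2225, 0.2041]
ee_rot: [-0.144, 3.133, 0.004]
contact_force: [1.4, 0.2, 0.9]
opening: 0.0394
```

>>> step_arm([
  [0,0,-0.4,0,0,0,-1],
  [0,0,-0.4,0,0,0,-1],
  [0,0,-0.4,0,0,0,-1],
  [0,0,-0.4,0,0,0,-1],
  [0,0,0,0,0,0,-1],
  [0,0,0,0,0,0,-1],
  [0,0,0,0,0,0,-1],
  [0,0,0,0,0,0,-1],
])

```text
t: 13.25
tool_pos: [0.5658, 0.2226, 0.1694]
ee_rot: [-0.144, 3.132, 0.004]
contact_force: [1.2, 0.9, -1.5]
opening: 0.0393
```

```bash
python3 -c "
from h import *
rep(.564,.222,.150,95.2)"
```

```text
t 13.25 pos [0.5658 0.2226 0.1694] yaw 95.26636608172774 tilt [ 0.0064  0.003  -1.    ] F [ 1.2  0.9 -1.5] open 0.039341677467361606
units to go [-0.09 -0.03 -0.97] turn -0.011583066377966411 q [-0.43  0.53 -0.05  1.94  0.04  0.67  1.15]
```

>>> step_arm([
  [0,0,-0.4,0,0,0,-1],
  [0,0,-0.4,0,0,0,-1],
  [0,0,-0.2,0,0,0,-1],
  [0,0,0,0,0,0,1],
  [0,0,0,0,0,0,1],
  [0,0,0,0,0,0,1],
  [0,0,0,0,0,0,1],
  [0,0,0,0,0,0,1],
])

```text
t: 14.25
tool_pos: [0.5663, 0.2235, 0.1489]
ee_rot: [-0.145, 3.13, 0.006]
contact_force: [2.4, 1.0, 1.6]
opening: 0.0856
```

```bash
python3 - <<'E'
from h import *
rep(.564,.222,.30,95.2)
w=capture("wrist"); c=capture("scene")
b=cv2.resize(c["frame"][60:260,260:450,::-1],None,fx=2,fy=2,interpolation=cv2.INTER_CUBIC)
o=np.zeros((400,784,3),np.uint8); o[:288,:384]=cv2.resize(w["frame"][...,::-1],(384,288)); o[:400,402:782]=b
cv2.imwrite("pics/s3.png",o)
E
```

```text
t 14.25 pos [0.5663 0.2235 0.1489] yaw 95.31403183363058 tilt [ 0.008   0.0044 -1.    ] F [2.4 1.  1.6] open 0.08562082362679777
units to go [-0.12 -0.08  7.55] turn -0.019902309489399642 q [-0.44  0.56 -0.05  1.95  0.04  0.62  1.15]
```

View pics/s3.png

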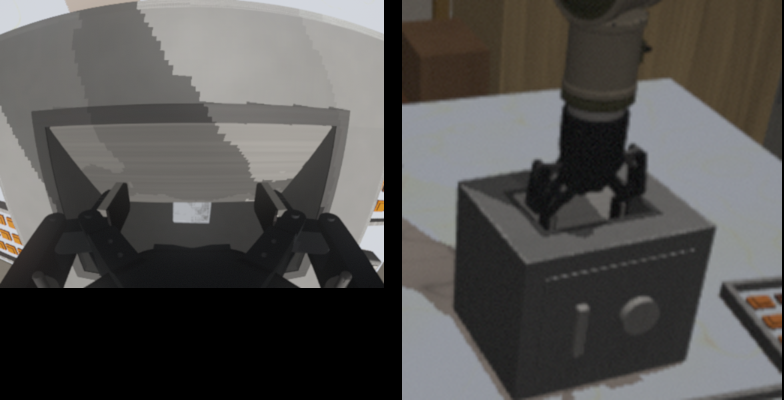

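The box has fallen: its lid shows small and deep at wrist pixel (192,212), and the flap rests on the fingers. Next I withdraw straight up.

>>> step_arm([
  [0,0,0.4,0,0,0,1],
  [0,0,0.5,0,0,0,1],
  [0,0,0.6,0,0,0,1],
  [0,0,0.6,0,0,0,1],
  [0,0,0.8,0,0,0,1],
  [0,0,0.8,0,0,0,1],
  [0,0,1,0,0,0,1],
  [0,0,1,0,0,0,1],
])

```text
t: 15.35
tool_pos: [0.5638, 0.2222, 0.2695]
ee_rot: [-0.144, 3.135, 0.003]
contact_force: [-0.1, -0.1, 0.3]
opening: 0.0857
```

>>> step_arm([
  [0,0,1,0,0,0,1],
  [0,1,0.5,0,0,0,1],
  [0,1,0.5,0,0,0,1],
  [0,1,0,0,0,0,1],
  [0,1,0,0,0,0,1],
  [0,1,0,0,0,0,1],
  [0,1,0,0,0,0,1],
  [0,1,0,0,0,0,1],
])

```text
t: 16.35
tool_pos: [0.5619, 0.3727, 0.3115]
ee_rot: [-0.146, 3.137, 0.003]
contact_force: [0.4, 0.1, 0.3]
opening: 0.0854
```

>>> step_arm([
  [0,1,0,0,0,0,1],
  [0,1,0,0,0,0,1],
  [0,0.5,0,0,0,0,1],
  [0,0,0,0,0,0,1],
  [0,0,0,0,0,0,1],
  [0,0,0,0,0,0,1],
  [0,0,0,0,0,0,1],
  [0,0,0,0,0,0,1],
])

```text
t: 17.35
tool_pos: [0.5623, 0.4254, 0.3112]
ee_rot: [-0.145, 3.137, 0.001]
contact_force: [-0.2, 0.3, -0.6]
opening: 0.0854
```

```bash
python3 - <<'E'
from h import *
rep(.564,.222,.30,95.2)
w=capture("top"); c=capture("scene")
o=np.vstack([cv2.resize(w["frame"][90:260,:,::-1],(780,259)),cv2.resize(c["frame"][110:290,100:460,::-1],(680,340))[:, :,:].copy() if 0 else cv2.resize(c["frame"][110:290,60:470,::-1],(780,340))])
cv2.imwrite("pics/s4.png",o)
E
```

```text
t 17.35 pos [0.5623 0.4254 0.3112] yaw 95.28060188831373 tilt [ 1.2e-03  8.0e-04 -1.0e+00] F [-0.2  0.3 -0.6] open 0.08537113623148407
units to go [  0.09 -10.17  -0.56] turn -0.014067683343992016 q [-0.69  0.51 -0.07  1.56  0.04  1.07  0.9 ]
```

View pics/s4.png

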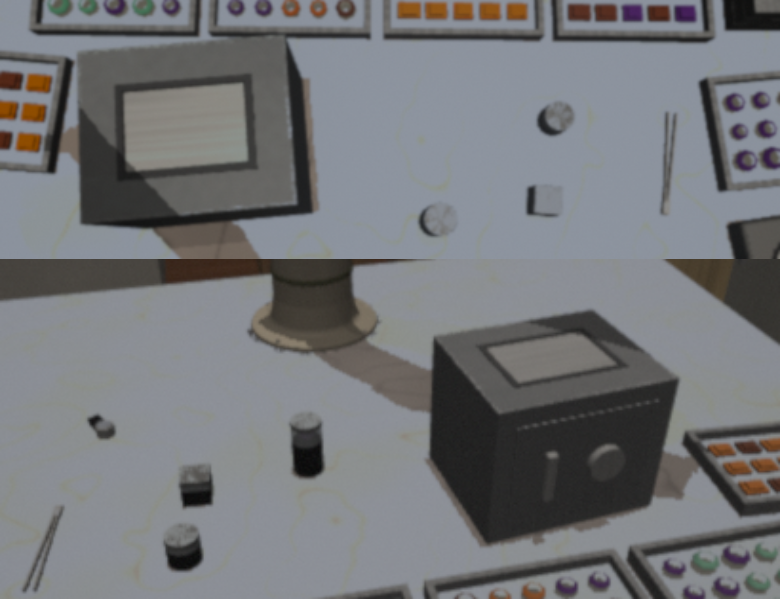

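The flap is shut flush (top view around (185,125)), the stone box is no longer on the table, and the tall jar still stands at (438,219). I'll hand in.

```bash
python3 -c "
from bench import close_job; print(close_job())"
```

```text
the job is handed in; nothing more can be done
None
```

The stone box is in the drop safe and the job is handed in. I gripped the box near its lid, turned it square to the mouth, pushed it about 89 mm down through the flap and let go.

- **Box:** after release, the wrist camera showed its lid deep inside the safe. In the last pictures it is no longer on the table.
- **Flap:** it looks shut and flush in both the top and scene views.
- **Round jar:** it is still standing where it was, and the other items look undisturbed.
- **Robot:** it is clear of everything, with the TCP about 0.2 m to the side of the mouth and 0.31 m up. The force readings, taken after each call, stayed within a few newtons, and the clock was at about 17 s of the 45 s allowed.

No check failed or disagreed with another.

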